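# Draw the sample tray out from under the bench bridge

## Robot

A 6-joint arm with a two-finger parallel gripper is mounted at the origin on the work surface. World frame = base frame: x ahead of the robot, y to its left, z up, the work surface at z = 0. Lengths are in m, angles in rad, forces in N, time in s.
With the tool pointing down it reaches from about 0.275 to 0.85 m from the base axis. Payload 5.2 kg.
Tool frame: the origin (TCP) lies on the centre line of the jaws, within the pads' length; the fingertips stand 25 mm ahead of it and the grasp point (between the pads) lies 6 mm ahead of it; x points along the fingers, z is the direction in which the jaws open and shut, and the axes are right-handed (so a half turn about x gives the same grasp; the last joint's range is limited). The gripper opens to 85 mm and grips with 20 to 120 N. Pads are 22 mm wide; open, the fingers measure 114 mm over their backs; the gripper's body (76 mm by 85 mm) begins 54 mm behind the grasp point. The pads swing forward as they close: fully open they stand 13 mm farther back than shut.
Start: joints at [1.1, 0.259, 1.535, -0, 1.348, -0.203], TCP at [0.146, 0.53, 0.229] pointing down, gripper open.
Joint ranges: [-3.14, 3.14], [-0.91, 2.08], [0.19, 2.58], [-1.22, 4.36], [0.22, 2.71], [-3.12, 3.12]. Speed limits (rad/s): [2.57, 2.57, 3.14, 3.14, 3.14, 3.14].

## Interface

Orientations are given as a unit quaternion [x, y, z, w].
In Python, from cell import ctrl gives the robot as it stands. Calls block until the motion is done:
- ctrl.move_ptp(position, orientation): joint-space move of the TCP to a pose.
- ctrl.servo_line(position, attitude=None, max_speed=0.15, force_limit=None): straight line of the TCP; attitude=None keeps the orientation; max_speed is the mean speed in m/s. With force_limit (N) it stops when the force on the tool has changed by that much, and returns True; else False.
- ctrl.move_j(angles): joint-space move.
- ctrl.move_gripper(opening, squeeze=None): opening from 0.0 (shut) to 1.0 (fully open); squeeze is the grip in N (None keeps the last); returns when the fingers have stopped.
- ctrl.wait(seconds).
- ctrl.ik(position, orientation): joint angles nearest the present ones, or None.
- ctrl.read_camera(name): name is "scene" or "side" or "wrist"; returns the picture (384x512x3 uint8, red, green, blue); there is no depth.
- ctrl.camera_info(name): a dict with "fov_y" (degrees; the focal length in pixels is half the picture's height over the tangent of half this angle, whatever the lens; pixels are square), "cx", "cy" (the principal point, pixels), "cam_to_world" (4x4, takes a point from camera to world coordinates); the wrist camera has in their place "mount" (4x4, takes a point from camera to tool coordinates, whose origin is the TCP and whose axes are the tool frame's). Camera axes: x right, y up, looking along -z (the intrinsics and any distortion apply to the point x, -y, -z); pixel columns grow to the right and rows downward; lengths in m; the calibration is good to about 2 mm. A picture is of the moment at which its call begins: read the wrist's pose just before it. camera_info takes no time and is no camera call.
A pose or a line that the arm cannot do raises ctrl.Unreachable and nothing moves.
- ctrl.sign_off(): hands the job in, once; it reports no verdict.
Readings, each from a call of its own:
- ctrl.read_t(): time.
- ctrl.read_joints(): joint angles.
- ctrl.read_qvel(): joint speeds.
- ctrl.read_effort(): joint torques, N m.
- ctrl.read_eef_pos(): TCP position.
- ctrl.read_tcp_rot(): TCP orientation.
- ctrl.read_ft_force(): force on the tool from outside, world axes, zero at the start.
- ctrl.read_moment(): the same for the moment, N m.
- ctrl.read_grip_width(): opening from 0.0 (shut) to 1.0 (fully open).
Only numpy, scipy, OpenCV 4.12 (cv2) and the standard library are available. Lean on these libraries where they do the work, as an engineer would, in place of code of your own. Each camera call takes 0.05 s, during which the arm holds its last target.

## Task

The sample tray under the low bench bridge is pushed in too far to reach. Take the hooked rod off the rubber mat, feel with it under the bridge for the tray's pull loop, catch the loop and gently draw the tray fully out to its stop, touching bridge and tray with the hook only, never with the gripper or arm. Then put the hook back on the mat, standing on its handle as before, and leave everything else where it was.

Things in the scene. Friction and masses are not known exactly. Their poses are not given: they have to be found in the camera images.
- hook_grip (a point): Centre of the hook's handle, half-way up. Wooden handle 90 long (x) x 22 wide (y) x 44 high (z), standing on its long narrow underside on the mat. One rigid tool with the steel rod (see hook_tip), about 0.16 kg. x points from the handle along the rod, z up. Grip it firmly across its 22 mm width.
- hook_tip (a point): Lower end of the hook's down-turned tip, 130 ahead (+x) of hook_grip and 20 below it. The rod is round, 8 thick; it leaves the handle's front end level, its axis 8 above hook_grip, and 130 ahead of hook_grip bends straight down into the tip, which is also 8 thick.
- mat: Black rubber mat fixed flat on the bench, 240 (x) x 120 (y) x 4 thick; origin at the centre of its underside on the bench. The hook starts on it. It lies left or right of the middle.
- bridge: Low fixed bridge: a grey board, 440 wide (y), 240 deep (x), on two 18 mm aluminium side panels, open at the front between them. Origin on the bench, below the middle of the board's front edge; x runs in under the board, y along the front edge, z up. Board underside 115 above the bench, top 133. The sample tray sits beneath on a runner.
- ledge (a point): Middle of the board's front edge, at its underside; axes as the bridge. Hidden under it is the tray's loop, in a new place each time and not measured: its middle lies anywhere from y = -40 to +40, its cross bar (nearest the robot) at x = 30 to 60 behind this edge. The loop lies level, wire centre 50 above the bench. Pushed inwards or sideways it does not give.
- tray_slot (a point): A point of the bridge, 100 behind ledge (no part of the tray; it does not move). About the loop: a U of 6 mm steel wire, two legs along x, 30 apart (wire centres), joined at the front by the cross bar along y. Open hole 24 wide (y), 52 long (x), from the bar to the tray's flat front face, which is 55 behind the bar, 200 wide, 30 to 65 above the bench.
- tray (a joint): How far the tray has been drawn out, along the bridge's -x, in m: 0 pushed in (start), 0.085 at its stop, fully out; then the loop's cross bar is 25 to 55 mm out in front of the board. It slides stiffly, about 5 N, and stays where left; at the stop a firm rubber buffer gives 1 to 3 mm under 10 N more.
- jar: Small closed jar, 44 across, 55 high, loose in front of the bridge's left side panel (+y); leave alone. Origin: centre of its underside.
- weight: Brass weight, 44 across, 47 high, loose in front of the bridge's right side panel (-y); leave alone. Origin: centre of its underside.
- panel: Small painted wood panel, 100 x 130 x 17, lying on top of the bridge; leave alone. Origin: centre of its underside.
- dish: White dish, 64 across, 28 high, standing on the bridge; leave alone. Origin: centre of its underside.
- solvent: Amber bottle, 60 across, 130 high, left on the bench; leave alone. Origin: centre of its underside.
- pot: Blue brush pot, 76 across, 90 high, right on the bench; leave alone. Origin: centre of its underside.

How it is judged:
On the way:
1. the tray is drawn fully out (at least 79 of 85 mm) (value of joint tray above 0.079 m), for 0.2 s.
At the end, for the whole second after the job is handed in: The tray is within 6 mm of its stop (at least 79 mm out); the hook stands upright on its handle (within 0.15 rad), at rest, the handle's centre over the mat (at least 5 to 10 mm inside its edges); jar, weight, panel, dish, bottle and pot stand within 20 mm of where they were (value of joint tray above 0.079 m and x of hook_grip in the frame of mat between -0.11 and 0.11 m and y of hook_grip in the frame of mat between -0.055 and 0.055 m and z of hook_grip in the frame of mat between 0.02 and 0.034 m and angle between hook_grip's own z axis and vertical below 0.15 rad and linear speed of hook below 0.02 m/s); the robot touches nothing.
It fails at once if the hook presses or pulls on the bridge, tray or loop with more than 25 N (contact force between hook and bridge above 25 N).
It fails at once if the gripper or arm touches the bridge, tray or loop (contact force between any of the fingers, the arm and bridge above 1 N).
It fails at once if the tray is yanked (faster than 0.25 m/s) (velocity of joint tray above 0.25 m/s).
It fails at once if a bystander is moved by more than 20 mm (distance of any of jar, weight, panel, dish, solvent, pot from where it was at the start of the episode above 0.02 m).
It also fails if it takes over 64 s, if anything falls off the work surface, if the arm or the gripper's body presses on something with over 40 N, if the wrist force passes 120 N, or if a joint passes its speed limit or range.

## Working session

There is one attempt and no reset: what is moved stays moved. The work goes in short steps, each a Python script; the robot and the scene stay as the last script left them, time stands still between calls to the robot, and variables do not carry over. Pictures are saved under pics/ and viewed, and the job is handed in when it is done.

```bash
ls; mkdir -p pics; python3 - <<'E'
from cell import ctrl
import cv2, numpy as np
np.set_printoptions(precision=4,suppress=True)
for n in ["scene","side","wrist"]:
    im=ctrl.read_camera(n); cv2.imwrite(f"pics/{n}0.png",im[:,:,::-1])
    print(n,ctrl.camera_info(n))
print(ctrl.read_t(),ctrl.read_eef_pos(),ctrl.read_tcp_rot(),ctrl.read_ft_force())
E
```

```text
pics
scene {'fov_y': 54.06098775424195, 'cx': 260.83993160917015, 'cy': 194.949110989933, 'cam_to_world': array([[ 0.9995, -0.0018,  0.0324,  0.5853],
       [ 0.0269,  0.6039, -0.7966, -0.9763],
       [-0.0181,  0.7971,  0.6036,  0.8525],
       [ 0.    ,  0.    ,  0.    ,  1.    ]])}
side {'fov_y': 49.125262317925355, 'cx': 254.27449859762416, 'cy': 194.9034133566039, 'cam_to_world': array([[-0.9614,  0.2209, -0.1638,  0.3513],
       [-0.2746, -0.7415,  0.6122,  0.8387],
       [ 0.0138,  0.6335,  0.7736,  1.1424],
       [ 0.    ,  0.    ,  0.    ,  1.    ]])}
wrist {'fov_y': 65.37912339133881, 'cx': 259.87685076206355, 'cy': 192.38999643139857, 'mount': array([[ 0.0005,  0.328 , -0.9447, -0.1437],
       [ 0.0009,  0.9447,  0.328 ,  0.0854],
       [ 1.    , -0.001 ,  0.0002,  0.0002],
       [ 0.    ,  0.    ,  0.    ,  1.    ]])}
0.15 [0.1453 0.53   0.2288] [-0.429   0.5627  0.4286  0.5618] [-0.7343  0.6091 -0.3484]
```

View pics/scene0.png

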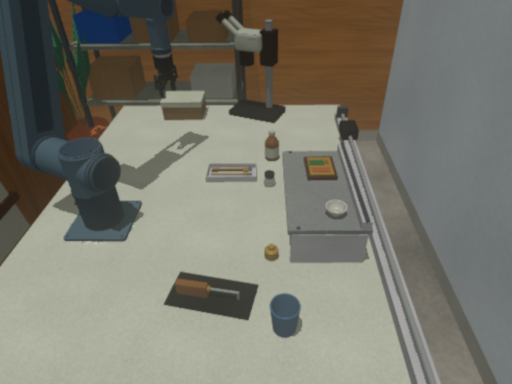

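View pics/side0.png

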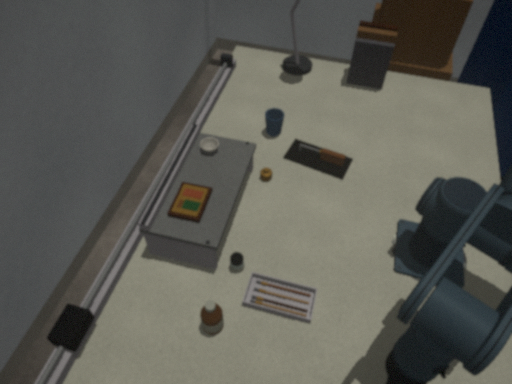

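View pics/wrist0.png

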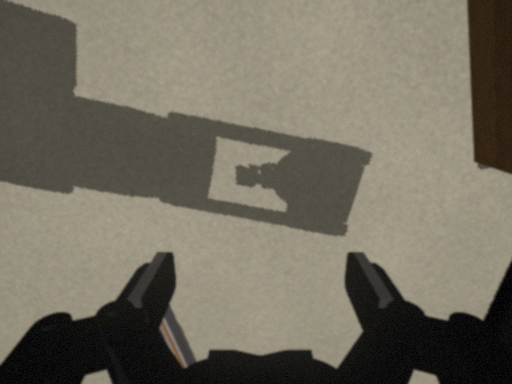

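The scene view shows the mat at about (211,295) with the hook on it, the handle at (193,289) and the rod running to (238,294). The bridge is at (283–365, 152–258), the weight at (272,252), the jar at (269,177) and the pot at (285,315). I'll zoom in for precise pixels.

```bash
cat > h.py <<'E'
import numpy as np, cv2
from scipy.spatial.transform import Rotation as R
np.set_printoptions(precision=4,suppress=True)
def ray(ci,u,v,T=None):
    f=192/np.tan(np.radians(ci['fov_y'])/2)
    T=ci['cam_to_world'] if T is None else T
    d=np.array([(u-ci['cx'])/f,-(v-ci['cy'])/f,-1.0])
    return T[:3,3],T[:3,:3]@d
def onz(ci,u,v,z,T=None):
    o,d=ray(ci,u,v,T); return o+d*(z-o[2])/d[2]
def proj(ci,p,T=None):
    f=192/np.tan(np.radians(ci['fov_y'])/2)
    T=ci['cam_to_world'] if T is None else T
    q=T[:3,:3].T@(np.asarray(p)-T[:3,3]); return np.array([ci['cx']+f*q[0]/-q[2],ci['cy']-f*q[1]/-q[2]])
def tri(r1,r2):
    (o1,d1),(o2,d2)=r1,r2
    d1=d1/np.linalg.norm(d1);d2=d2/np.linalg.norm(d2)
    s=np.linalg.lstsq(np.c_[d1,-d2],o2-o1,rcond=None)[0]
    a=o1+s[0]*d1;b=o2+s[1]*d2
    return (a+b)/2,np.linalg.norm(a-b)
def wristT(ctrl):
    T=np.eye(4);T[:3,3]=ctrl.read_eef_pos();T[:3,:3]=R.from_quat(ctrl.read_tcp_rot()).as_matrix()
    return T@ctrl.camera_info("wrist")["mount"]
E
python3 - <<'E'
import cv2
a=cv2.imread("pics/scene0.png"); b=cv2.imread("pics/side0.png")
cv2.imwrite("pics/z1.png",cv2.resize(a[140:270,270:375],None,fx=4.5,fy=4.5,interpolation=cv2.INTER_CUBIC))
cv2.imwrite("pics/z2.png",cv2.resize(a[265:325,155:270],None,fx=6,fy=6,interpolation=cv2.INTER_CUBIC))
cv2.imwrite("pics/z3.png",cv2.resize(b[120:275,130:270],None,fx=3.8,fy=3.8,interpolation=cv2.INTER_CUBIC))
E
```

```text
(no output)
```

View pics/z1.png

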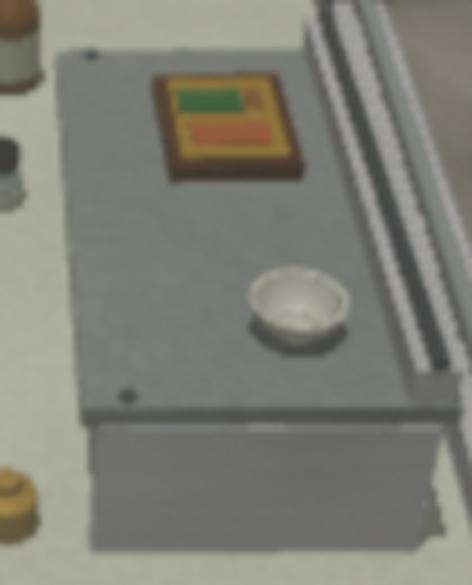

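View pics/z2.png

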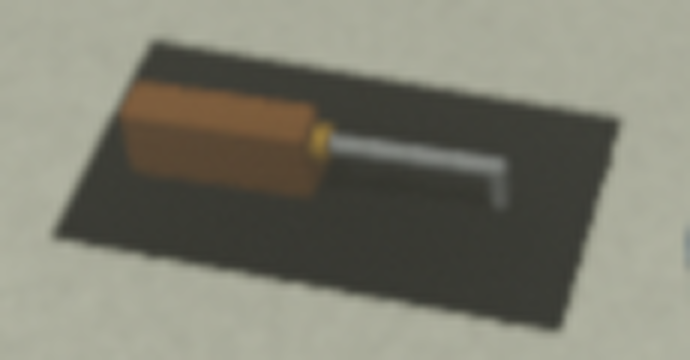

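View pics/z3.png

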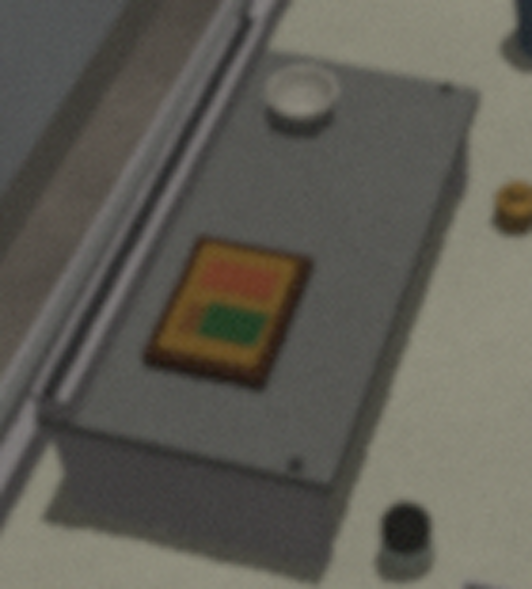

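```bash
python3 - <<'E'
from cell import ctrl
from h import *
s=ctrl.camera_info("scene");d=ctrl.camera_info("side")
z1=lambda x,y:(x/4.5+270-.5,y/4.5+140-.5)
z2=lambda x,y:(x/6+155-.5,y/6+265-.5)
z3=lambda x,y:(x/3.8+130-.5,y/3.8+120-.5)
P={}
for n,p in dict(FL=(57,52),FR=(83,410),BR=(460,412)).items(): P[n]=onz(s,*z1(*p),.133); print(n,P[n])
print(np.linalg.norm(P['FL']-P['FR']),np.linalg.norm(P['BR']-P['FR']))
for n,p,q in (("FR",(478,93),(83,410)),("FL",(328,487),(57,52))):
    print("side",n,onz(d,*z3(*p),.133),"tri",tri(ray(d,*z3(*p)),ray(s,*z1(*q))))
M=[onz(s,*z2(*p),.004) for p in ((155,40),(618,120),(562,328),(55,237))]
print("mat",np.array(M),np.mean(M,0),[np.linalg.norm(M[i]-M[i-1]) for i in range(4)])
H=[onz(s,*z2(*p),.048) for p in ((140,80),(318,103),(310,138),(122,118))]
print("handle",np.array(H),np.mean(H,0),[np.linalg.norm(H[i]-H[i-1]) for i in range(4)])
a=onz(s,*z2(330,143),.034);b=onz(s,*z2(500,162),.034);print("rod",a,b,np.degrees(np.arctan2(*(b-a)[1::-1])))
E
```

```text
FL [0.6191 0.2451 0.133 ]
FR [ 0.6274 -0.1924  0.133 ]
BR [ 0.8606 -0.1926  0.133 ]
0.43757656290213626 0.23326920616953092
side FR [ 0.624  -0.1794  0.133 ] tri (array([ 0.6268, -0.1858,  0.1267]), np.float64(0.0020049083737751897))
side FL [0.616  0.2552 0.133 ] tri (array([0.6183, 0.2525, 0.1284]), np.float64(0.002095523390905017))
mat [[ 0.3113 -0.2311  0.004 ]
 [ 0.5417 -0.2781  0.004 ]
 [ 0.5212 -0.392   0.004 ]
 [ 0.2889 -0.3479  0.004 ]] [ 0.4158 -0.3123  0.004 ] [np.float64(0.11894237823693783), np.float64(0.23511305811911593), np.float64(0.11580499136173371), np.float64(0.2364848873654821)]
handle [[ 0.3233 -0.2937  0.048 ]
 [ 0.4073 -0.3062  0.048 ]
 [ 0.4065 -0.3261  0.048 ]
 [ 0.3196 -0.3158  0.048 ]] [ 0.3642 -0.3105  0.048 ] [np.float64(0.022383030809593314), np.float64(0.08489970885899538), np.float64(0.019895456797159535), np.float64(0.08747371988187613)]
rod [ 0.4129 -0.3175  0.034 ] [ 0.491  -0.3272  0.034 ] -7.072354114196298
```

```bash
cat >> h.py <<'E'
def ori(yaw,pitch,sign=1):
    """tool x = forward(yaw) tilted down by pitch (pi/2 = straight down); jaw axis z = sign*left"""
    f=np.array([np.cos(yaw),np.sin(yaw),0]);l=np.array([-np.sin(yaw),np.cos(yaw),0])
    x=f*np.cos(pitch)-np.array([0,0,np.sin(pitch)]); z=sign*l; y=np.cross(z,x)
    return R.from_matrix(np.c_[x,y,z]).as_quat()
E
python3 - <<'E'
from cell import ctrl
from h import *
s=ctrl.camera_info("scene")
for n,u,v in (("weight",272,258),("jar",269,184),("bottle",272,158),("pot",286,330)): print(n,onz(s,u,v,0))
print(R.from_quat(ctrl.read_tcp_rot()).as_matrix())
for p in [(.45,.03,.2),(.42,.03,.16)]:
  for sg in (1,-1):
    for pit in (35,45,60,90):
      print(p,sg,pit,ctrl.ik(p,ori(.018,np.radians(pit),sg)))
yaw=np.radians(-7.5)
for sg in (1,-1):
  for pit in (45,60,90):
    print("mat",sg,pit,ctrl.ik((.355,-.31,.03),ori(yaw,np.radians(pit),sg)))
    print("in",sg,pit,ctrl.ik((.555,.03,.06),ori(.018,np.radians(pit),sg)))
E
```

```text
weight [ 0.5825 -0.1717  0.    ]
jar [0.5695 0.2196 0.    ]
bottle [0.5806 0.4125 0.    ]
pot [ 0.6189 -0.4197  0.    ]
[[-0.0006 -0.9644  0.2646]
 [-0.0012  0.2646  0.9644]
 [-1.      0.0003 -0.0014]]
(0.45, 0.03, 0.2) 1 35 None
(0.45, 0.03, 0.2) 1 45 [-0.4598 -0.305   2.4431  0.8983  0.4287 -2.7735]
(0.45, 0.03, 0.2) 1 60 [-0.3192 -0.2065  2.2186  0.2772  0.6492 -2.0885]
(0.45, 0.03, 0.2) 1 90 [-0.1816  0.1029  1.8037 -0.      1.235  -1.7704]
(0.45, 0.03, 0.2) -1 35 None
(0.45, 0.03, 0.2) -1 45 [-0.4598 -0.305   2.4431  0.8983  0.4287  0.3681]
(0.45, 0.03, 0.2) -1 60 [-0.3192 -0.2065  2.2186  0.2772  0.6492  1.0531]
(0.45, 0.03, 0.2) -1 90 [-0.1816  0.1029  1.8037  0.      1.235   1.3711]
(0.42, 0.03, 0.16) 1 35 None
(0.42, 0.03, 0.16) 1 45 None
(0.42, 0.03, 0.16) 1 60 [-0.3622 -0.2141  2.3396  0.3609  0.5532 -2.2148]
(0.42, 0.03, 0.16) 1 90 [-0.195   0.0897  1.9267 -0.      1.1253 -1.7838]
(0.42, 0.03, 0.16) -1 35 None
(0.42, 0.03, 0.16) -1 45 [-0.5589 -0.2997  2.5707  1.1802  0.4302 -0.0059]
(0.42, 0.03, 0.16) -1 60 [-0.3622 -0.2141  2.3396  0.3609  0.5532  0.9268]
(0.42, 0.03, 0.16) -1 90 [-0.195   0.0897  1.9267  0.      1.1253  1.3578]
mat 1 45 [-1.5905  0.4254  2.4488  1.4139  0.7916  1.9488]
in 1 45 [-0.2889  0.329   2.4118  2.5869  0.4176  1.8657]
mat 1 60 [-1.3483  0.2864  2.3133  1.0042  0.5895  2.6267]
in 1 60 None
mat 1 90 [-0.9551  0.3613  1.9637 -0.      0.8166 -2.395 ]
in 1 90 [-0.1467  0.4379  1.7311 -0.      0.9726 -1.7355]
mat -1 45 [-1.5905  0.4254  2.4488  1.4139  0.7916 -1.1928]
in -1 45 [-0.2889  0.329   2.4118  2.5869  0.4176 -1.2759]
mat -1 60 [-1.3483  0.2864  2.3133  1.0042  0.5895 -0.5149]
in -1 60 None
mat -1 90 [-0.9551  0.3613  1.9637  0.      0.8166  0.7465]
in -1 90 [-0.1467  0.4379  1.7311  0.      0.9726  1.4061]
```

```bash
python3 - <<'E'
from cell import ctrl
from h import *
ctrl.move_ptp((.45,.03,.2),ori(.018,np.radians(60),1))
T=wristT(ctrl); im=ctrl.read_camera("wrist"); np.save("T1.npy",T); cv2.imwrite("pics/w1.png",im[:,:,::-1])
g=np.clip((im/255.)**.6*255*1.3,0,255).astype(np.uint8)
cv2.imwrite("pics/w1g.png",g[:,:,::-1])
print(ctrl.read_t(),T[:3,3],ctrl.read_ft_force(), proj(ctrl.camera_info("wrist"),(.667,.03,.05),T))
E
```

```text
2.2917 [0.304  0.0281 0.2824] [ 0.2951 -0.0206 -0.4279] [256.3523 235.6613]
```

View pics/w1g.png

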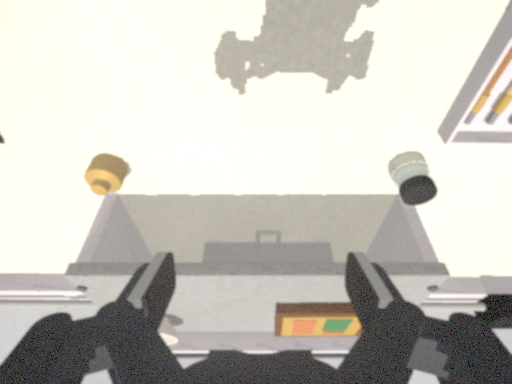

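The enhanced wrist view is upside down. It looks under the bridge and shows the loop at about (268,237) in front of the tray face (203–333, 243–262), with the board's front edge along row ~263–275. I'll zoom in on it.

```bash
python3 - <<'E'
import cv2
a=cv2.imread("pics/w1g.png")
cv2.imwrite("pics/w1z.png",cv2.resize(a[215:285,200:340],None,fx=5.5,fy=5.5,interpolation=cv2.INTER_CUBIC))
cv2.imwrite("pics/w1z2.png",cv2.resize(a[180:290,60:460],None,fx=2,fy=2,interpolation=cv2.INTER_CUBIC))
E
```

```text
(no output)
```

View pics/w1z.png

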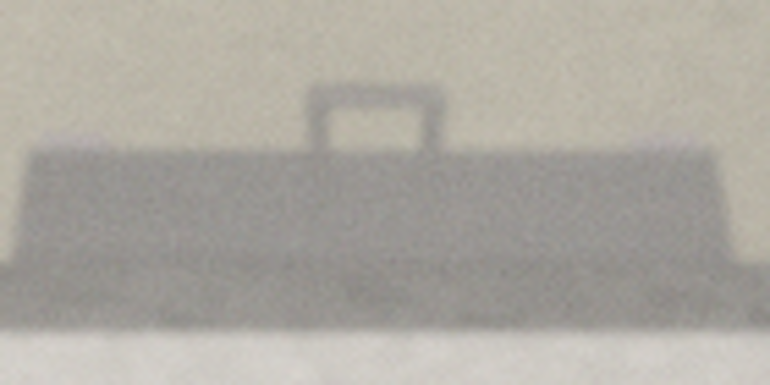

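View pics/w1z2.png

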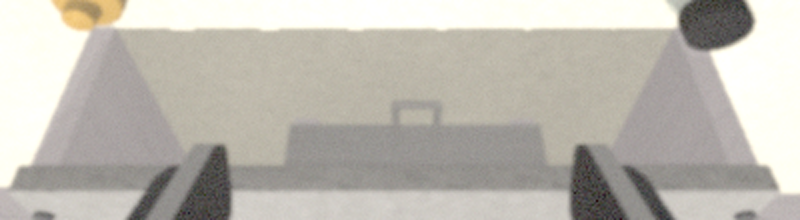

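```bash
python3 - <<'E'
from cell import ctrl
from h import *
T=np.load("T1.npy");w=ctrl.camera_info("wrist")
a=lambda x,y:(x/5.5+200-.5,y/5.5+215-.5)
b=lambda x,y:(x/2+60-.5,y/2+180-.5)
for n,p,z in (("bar",(375,97),.05),("legR",(318,97),.05),("legL",(434,97),.05),("faceBotR",(30,152),.03),("faceBotL",(712,152),.03),("edgeU mid",(375,265),.115),("edgeTop mid",(375,330),.133),):
    print(n,onz(w,*a(*p),z,T))
for n,p,z in (("UR",(20,166),.115),("UL",(772,166),.115),("TR",(12,190),.133),("TL",(780,190),.133),("pan R",(104,28),0),("panL",(676,28),0)):
    print(n,onz(w,*b(*p),z,T))
E
```

```text
bar [0.6576 0.0458 0.05  ]
legR [0.6579 0.0313 0.05  ]
legL [0.6573 0.0608 0.05  ]
faceBotR [ 0.7189 -0.0517  0.03  ]
faceBotL [0.7148 0.1462 0.03  ]
edgeU mid [0.6234 0.0434 0.115 ]
edgeTop mid [0.6168 0.0428 0.133 ]
UR [ 0.6278 -0.1892  0.115 ]
UL [0.6187 0.2517 0.115 ]
TR [ 0.6215 -0.1833  0.133 ]
TL [0.6126 0.2459 0.133 ]
pan R [ 0.6372 -0.1807  0.    ]
panL [0.6288 0.2336 0.    ]
```

The checks agree with the given sizes: leg spacing is 29.5 mm, board width 441 mm and tray face 198 mm. The loop bar is at about (0.659, 0.046), 35 mm behind the ledge. Next I'll look at the hook from above.

```bash
python3 - <<'E'
from cell import ctrl
from h import *
ctrl.move_ptp((.345,-.31,.2),ori(np.radians(-7.3),np.pi/2,1))
T=wristT(ctrl); im=ctrl.read_camera("wrist"); np.save("T2.npy",T); cv2.imwrite("pics/w2.png",im[:,:,::-1])
print(ctrl.read_t(),T[:3,3],ctrl.read_ft_force(), proj(ctrl.camera_info("wrist"),(.364,-.31,.048),T))
E
```

```text
3.6667 [ 0.2607 -0.2978  0.3435] [-0.5035  0.4257 -0.3456] [260.6807 193.5982]
```

View pics/w2.png

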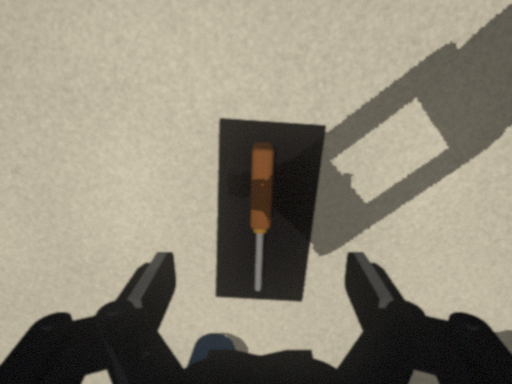

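The wrist view shows the mat at (217–325, 119–300), the handle at (250–273, 142–231) and the rod ending at (258,291). I'll measure those with masks.

```bash
python3 - <<'E'
from cell import ctrl
from h import *
T=np.load("T2.npy");w=ctrl.camera_info("wrist")
im=cv2.imread("pics/w2.png"); hsv=cv2.cvtColor(im,cv2.COLOR_BGR2HSV)
m=((hsv[...,0]<20)&(hsv[...,1]>110)&(hsv[...,2]>35)).astype(np.uint8)
m[:, :230]=0;m[:,290:]=0;m[:130]=0;m[240:]=0
cs=cv2.findContours(m,0,2)[0]; c=max(cs,key=cv2.contourArea); r=cv2.minAreaRect(c); print(r,cv2.boundingRect(c))
z=cv2.resize(im[130:300,225:300],None,fx=3.4,fy=3.4,interpolation=cv2.INTER_CUBIC);cv2.imwrite("pics/w2z.png",cv2.convertScaleAbs(z,alpha=1.7))
for row in (150,165,180,195,205,215,225):
    xs=np.where(m[row])[0]; print(row,xs.min(),xs.max(), onz(w,(xs.min()+xs.max())/2,row,.048,T))
g=im.max(2)
for row in (240,250,260,270,280):
    seg=g[row,240:280].astype(float); xs=np.where(seg>75)[0]+240; print(row,xs.min(),xs.max(),onz(w,xs.mean(),row,.038,T))
mm=(im.max(2)<70).astype(np.uint8)[100:310,205:335]
mk=np.zeros_like(m);mk[100:310,205:335]=mm
E
```

```text
((260.8088073730469, 187.51470947265625), (23.544748306274414, 91.51534271240234), 2.7263107299804688) (249, 142, 26, 92)
150 252 274 [ 0.3186 -0.302   0.048 ]
165 251 273 [ 0.3337 -0.3049  0.048 ]
180 251 272 [ 0.3494 -0.3073  0.048 ]
195 251 271 [ 0.3656 -0.3099  0.048 ]
205 251 271 [ 0.3768 -0.3113  0.048 ]
215 250 270 [ 0.3881 -0.3138  0.048 ]
225 250 270 [ 0.3998 -0.3152  0.048 ]
240 256 262 [ 0.4231 -0.3193  0.038 ]
250 256 262 [ 0.436 -0.321  0.038]
260 255 261 [ 0.449  -0.3238  0.038 ]
270 255 261 [ 0.4626 -0.3255  0.038 ]
280 255 261 [ 0.4765 -0.3273  0.038 ]
```

View pics/w2z.png

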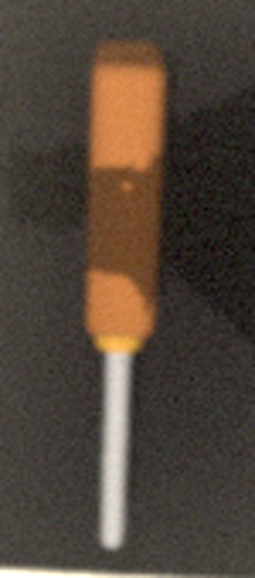

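```bash
python3 - <<'E'
from cell import ctrl
from h import *
yaw=np.radians(-9.0);q=ori(yaw,np.pi/2,1)
u=np.array([np.cos(yaw),np.sin(yaw),0])
p=np.array([.3605,-.3090,0])-.022*u
ctrl.servo_line(p+[0,0,.10],q,max_speed=.15)
ctrl.servo_line(p+[0,0,.036],q,max_speed=.1,force_limit=15)
print(ctrl.read_eef_pos(),ctrl.read_ft_force())
ctrl.move_gripper(0.0,90)
print("w",ctrl.read_grip_width(),ctrl.read_eef_pos(),ctrl.read_ft_force(),ctrl.read_moment())
np.save("pick.npy",np.r_[ctrl.read_eef_pos(),ctrl.read_tcp_rot()])
ctrl.servo_line(p+[0,0,.056],max_speed=.05)
print(ctrl.read_ft_force(),ctrl.read_moment())
for n in ("wrist","scene"):
    cv2.imwrite(f"pics/{n}3.png",ctrl.read_camera(n)[:,:,::-1])
np.save("T3.npy",wristT(ctrl))
ctrl.servo_line(p+[0,0,.2],max_speed=.15)
print(ctrl.read_t(),ctrl.read_ft_force(),ctrl.read_moment())
np.save("T4.npy",wristT(ctrl));cv2.imwrite(f"pics/wrist4.png",ctrl.read_camera("wrist")[:,:,::-1])
cv2.imwrite(f"pics/side4.png",ctrl.read_camera("side")[:,:,::-1])
E
```

```text
[ 0.3391 -0.306   0.0365] [0.8247 0.4717 0.7074]
w 0.22428356090501528 [ 0.3388 -0.3058  0.0366] [-1.4165  1.1736  6.3685] [0.2254 0.1723 0.07  ]
[ 0.249   0.0053 -2.4035] [-0.0025  0.0553 -0.0296]
7.65 [-0.6425 -0.3734 -1.1325] [0.0099 0.0635 0.0042]
```

View pics/wrist4.png

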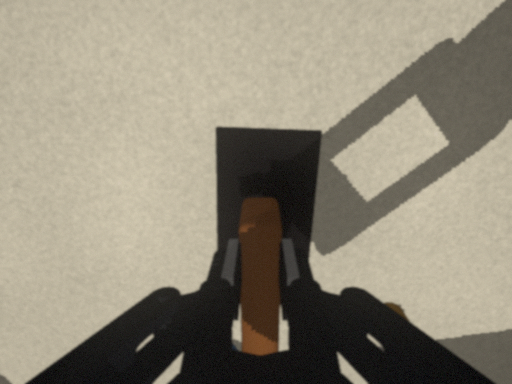

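```bash
python3 - <<'E'
import cv2
a=cv2.imread("pics/scene3.png")
cv2.imwrite("pics/scene3z.png",cv2.resize(a[210:330,140:280],None,fx=5,fy=5,interpolation=cv2.INTER_CUBIC))
E
```

```text
(no output)
```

View pics/scene3z.png

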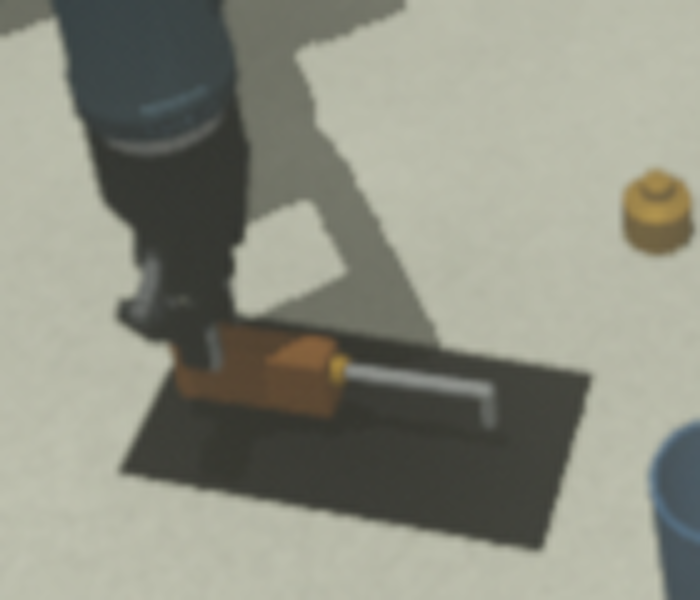

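The hook is held level. The zoomed scene view shows the rod from (345,370) to (490,388) and the tip end at (488,427). Before going in, I'll check the tip offset against that picture and check the reach.

```bash
python3 - <<'E'
from cell import ctrl
from h import *
s=ctrl.camera_info("scene")
u9=np.array([np.cos(np.radians(-9)),np.sin(np.radians(-9)),0])
tip=np.array([.3388,-.3058,.0566])+.152*u9-[0,0,.0306]
print("pred",proj(s,tip),"seen",(488/5+139.5,427/5+209.5), onz(s,488/5+139.5,427/5+209.5,.026),tip)
phi=.0206;u=np.array([np.cos(phi),np.sin(phi),0])
tin=np.array([.683,.0465,0])-.152*u
q=ori(phi,np.pi/2,1)
ctrl.move_ptp(tin-.13*u+[0,0,.2],q)
for d in (-.13,0): print(ctrl.ik(tin+d*u+[0,0,.07],q))
ctrl.servo_line(tin-.13*u+[0,0,.0966],q,max_speed=.12)
print(ctrl.read_t(),ctrl.read_eef_pos(),ctrl.read_ft_force(),tin)
im=ctrl.read_camera("scene");cv2.imwrite("pics/scene5.png",im[:,:,::-1])
cv2.imwrite("pics/scene5z.png",cv2.resize(im[130:270,190:330,::-1],None,fx=4.2,fy=4.2,interpolation=cv2.INTER_CUBIC))
tip=np.array(ctrl.read_eef_pos())+.152*u-[0,0,.0306]; print("tip",tip,proj(s,tip),(proj(s,tip)-[189.5,129.5])*4.2)
E
```

```text
pred [237.1717 294.1187] seen (237.1, 294.9) [ 0.4889 -0.3322  0.026 ] [ 0.4889 -0.3296  0.026 ]
[-0.1773  0.1895  2.0814 -0.      0.8707 -1.7687]
[-0.128   0.3903  1.7794 -0.      0.9719 -1.7194]
10.0833 [0.4017 0.0404 0.0971] [ 0.5052 -0.6656 -1.2615] [0.531  0.0434 0.    ]
tip [0.5538 0.0436 0.0667] [263.8007 197.9937] [312.0628 287.6735]
```

View pics/scene5z.png

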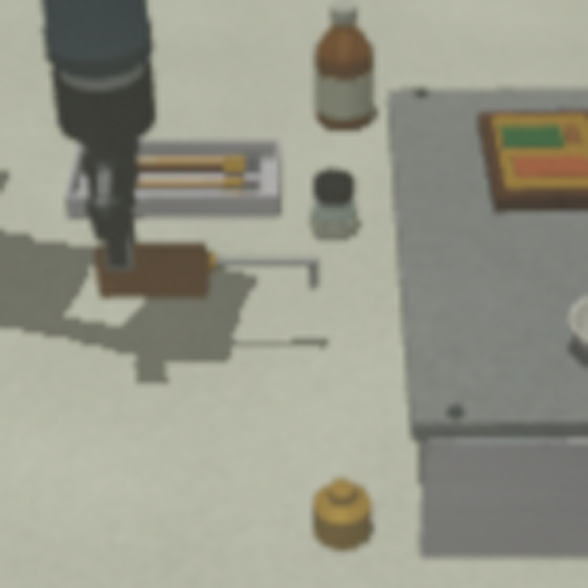

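The tip end appears at (314,288) in the zoom against a prediction of (312,288), so it agrees. Now I'll enter over the loop and feel downward.

```bash
python3 - <<'E'
from cell import ctrl
from h import *
phi=.0206;u=np.array([np.cos(phi),np.sin(phi),0])
tin=np.array([.683,.0465,0])-.152*u;q=ori(phi,np.pi/2,1)
r=ctrl.servo_line(tin+[0,0,.0966],q,max_speed=.06,force_limit=5)
print("in",r,ctrl.read_eef_pos(),ctrl.read_ft_force())
if not r:
    ctrl.wait(.2)
    r=ctrl.servo_line(tin+[0,0,.0706],q,max_speed=.03,force_limit=4)
    print("down",r,ctrl.read_eef_pos(),ctrl.read_ft_force(),ctrl.read_moment())
print(ctrl.read_t())
E
```

```text
in False [0.5308 0.0434 0.0966] [ 0.0333 -0.7458 -1.9655]
down False [0.5312 0.0434 0.0708] [-0.4346 -0.0352 -1.1234] [-0.0232  0.024  -0.0174]
13.6667
```

```bash
python3 - <<'E'
from cell import ctrl
from h import *
phi=.0206;u=np.array([np.cos(phi),np.sin(phi),0])
p0=np.array(ctrl.read_eef_pos());q=ori(phi,np.pi/2,1)
ctrl.wait(.2)
r=ctrl.servo_line(p0-.04*u,q,max_speed=.03,force_limit=3)
p=np.array(ctrl.read_eef_pos())
print("touch",r,(p0-p)@u,p,ctrl.read_ft_force(),ctrl.read_moment(),ctrl.read_t())
E
```

```text
touch True 0.020874904498201056 [0.5103 0.043  0.0703] [ 0.832   0.2218 -1.1087] [ 0.0015 -0.1321  0.0588] 14.6333
```

Contact came after 20.9 mm, where about 17 mm was expected, so the loop is caught. Now I'll draw the tray gently.

```bash
python3 - <<'E'
from cell import ctrl
from h import *
phi=.0206;u=np.array([np.cos(phi),np.sin(phi),0])
p0=np.array(ctrl.read_eef_pos());q=ori(phi,np.pi/2,1)
for D,F in ((.04,11),(.10,12)):
    r=ctrl.servo_line(p0-D*u,q,max_speed=.04,force_limit=F)
    p=np.array(ctrl.read_eef_pos())
    print("pull",r,(p0-p)@u,p,ctrl.read_ft_force(),ctrl.read_moment(),ctrl.read_t())
    if r: break
im=ctrl.read_camera("scene");cv2.imwrite("pics/scene6.png",im[:,:,::-1])
cv2.imwrite("pics/scene6z.png",cv2.resize(im[130:270,190:330,::-1],None,fx=4.2,fy=4.2,interpolation=cv2.INTER_CUBIC))
E
```

```text
pull False 0.03965224794822928 [0.4707 0.0421 0.0704] [ 4.6443 -0.1776 -2.7818] [ 0.0389 -0.7826  0.0864] 15.775
pull True 0.08439566531931514 [0.426  0.0409 0.0711] [ 1.5708  0.2585 -0.604 ] [-0.0139 -0.3037 -0.0348] 16.875
```

View pics/scene6z.png

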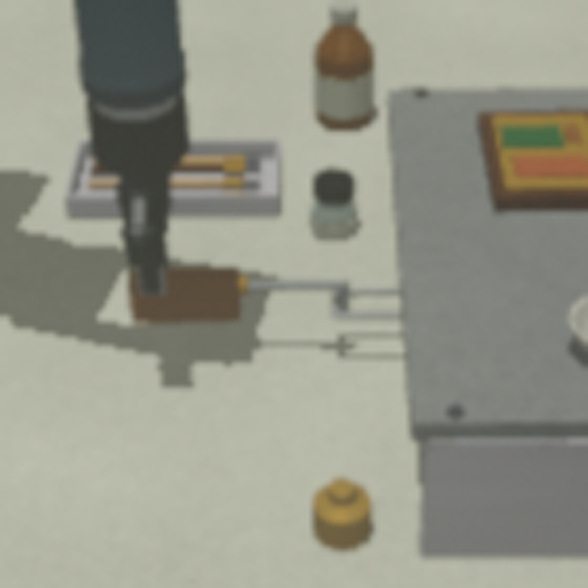

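The loop is now out in front of the board, with the bar at about (336,304) in the zoom. I'll do one more gentle pull to confirm the stop, then release.

```bash
python3 - <<'E'
from cell import ctrl
from h import *
phi=.0206;u=np.array([np.cos(phi),np.sin(phi),0])
s=ctrl.camera_info("scene")
print("bar",onz(s,336/4.2+189.5,303/4.2+129.5,.05))
p0=np.array(ctrl.read_eef_pos());q=ori(phi,np.pi/2,1)
r=ctrl.servo_line(p0-.015*u,q,max_speed=.02,force_limit=11)
p=np.array(ctrl.read_eef_pos());print("again",r,(p0-p)@u,ctrl.read_ft_force(),ctrl.read_t())
# relieve inward, then lift straight up (tip is in front of the board)
r=ctrl.servo_line(p0+.012*u,q,max_speed=.04,force_limit=8); print("relief",r,ctrl.read_eef_pos(),ctrl.read_ft_force())
ctrl.wait(.1)
r=ctrl.servo_line(p0+.012*u+[0,0,.035],q,max_speed=.04,force_limit=6); print("up",r,ctrl.read_eef_pos(),ctrl.read_ft_force())
np.save("ph.npy",p0)
im=ctrl.read_camera("scene");cv2.imwrite("pics/scene7.png",im[:,:,::-1])
cv2.imwrite("pics/scene7z.png",cv2.resize(im[130:270,190:330,::-1],None,fx=4.2,fy=4.2,interpolation=cv2.INTER_CUBIC))
E
```

```text
bar [0.5732 0.0447 0.05  ]
again True 4.267438098341156e-05 [ 2.1179 -1.443  -1.6709] 17.3333
relief False [0.4379 0.0413 0.0706] [-0.2084  1.2013 -1.2923]
up False [0.4378 0.0412 0.1058] [-1.3724 -0.5296 -2.7262]
```

View pics/scene7z.png

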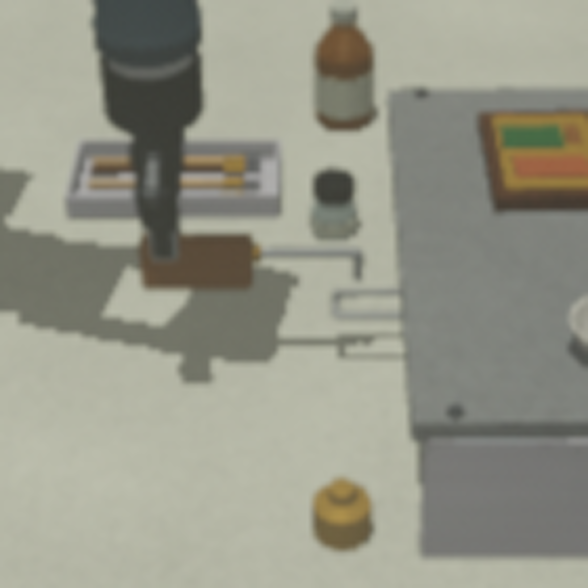

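The hook is free of the loop, and the tray stays out with the bar still at x ≈ 0.573. That is about 84 mm from its start, which matches the travel. Now I'll take the hook back to the mat.

```bash
python3 - <<'E'
from cell import ctrl
from h import *
pk=np.load("pick.npy");p0=np.load("ph.npy")
phi=.0206;u=np.array([np.cos(phi),np.sin(phi),0])
ctrl.servo_line(p0-.03*u+[0,0,.13],ori(phi,np.pi/2,1),max_speed=.12)
q=ori(np.radians(-9),np.pi/2,1)
ctrl.move_ptp(pk[:3]+[0,0,.13],q)
ctrl.servo_line(pk[:3]+[0,0,.02],q,max_speed=.1)
ctrl.wait(.2)
print(ctrl.read_t(),ctrl.read_eef_pos(),ctrl.read_ft_force())
im=ctrl.read_camera("scene");cv2.imwrite("pics/scene8.png",im[:,:,::-1])
cv2.imwrite("pics/scene8z.png",cv2.resize(im[210:330,140:280,::-1],None,fx=5,fy=5,interpolation=cv2.INTER_CUBIC))
E
```

```text
22.75 [ 0.3391 -0.3061  0.0571] [ 0.0568  0.6151 -1.4016]
```

View pics/scene8z.png

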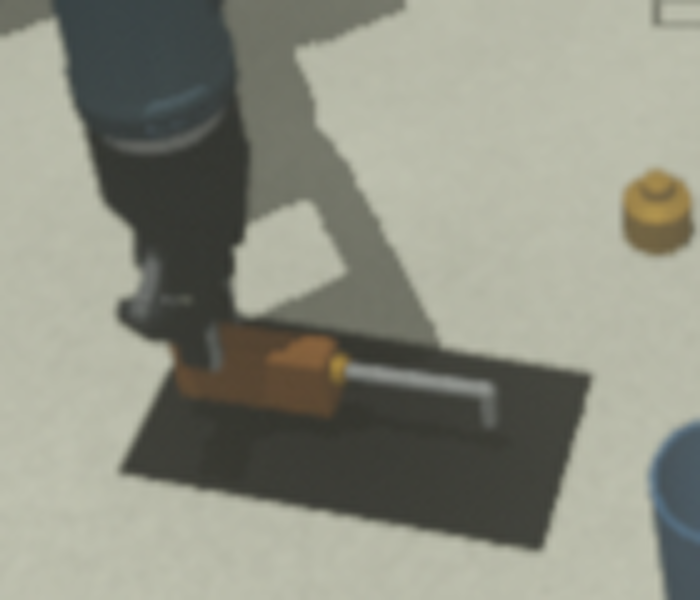

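This view matches the one just after lifting, so the hook hasn't slipped in the grip. I'll set it down.

```bash
python3 - <<'E'
from cell import ctrl
from h import *
pk=np.load("pick.npy");q=ori(np.radians(-9),np.pi/2,1)
r=ctrl.servo_line(pk[:3]+[0,0,-.001],q,max_speed=.02,force_limit=6)
print(r,ctrl.read_eef_pos(),ctrl.read_ft_force())
ctrl.move_gripper(0.6,20)
ctrl.wait(.2)
print(ctrl.read_ft_force(),ctrl.read_grip_width())
ctrl.servo_line(pk[:3]+[0,0,.17],q,max_speed=.1)
T=wristT(ctrl)
im=ctrl.read_camera("wrist");cv2.imwrite("pics/w9.png",im[:,:,::-1]);np.save("T9.npy",T)
im=ctrl.read_camera("scene");cv2.imwrite("pics/scene9.png",im[:,:,::-1])
cv2.imwrite("pics/scene9z.png",cv2.resize(im[130:350,150:390,::-1],None,fx=2.7,fy=2.7,interpolation=cv2.INTER_CUBIC))
print(ctrl.read_t())
E
```

```text
True [ 0.3387 -0.3057  0.0366] [-0.6453 -0.1257  4.8076]
[-0.2766 -0.0316  0.4974] 0.5987176486154866
26.3
```

View pics/w9.png

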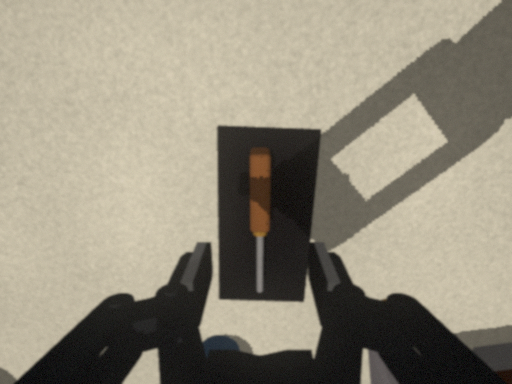

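View pics/scene9z.png

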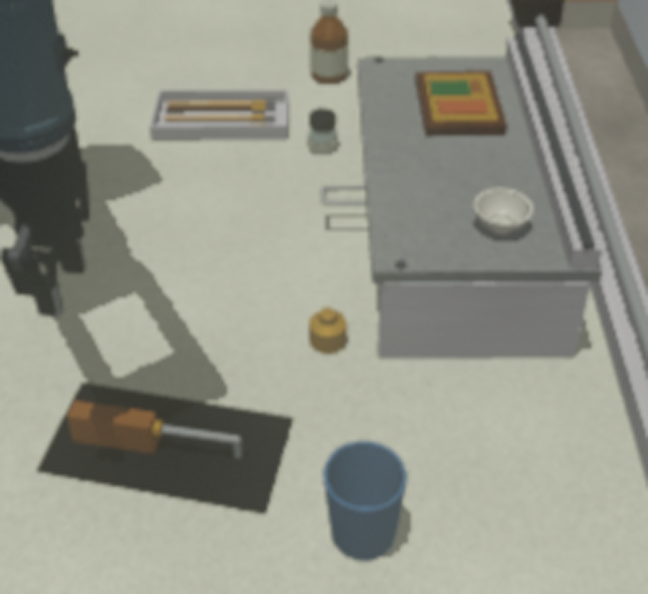

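The hook stands on the mat as before, with the handle at (260,192) and the rod to (260,291) in the wrist view. The bystanders look unmoved. For an independent measure of the tray travel, I'll repeat the first wrist view of the loop.

```bash
python3 - <<'E'
from cell import ctrl
from h import *
ctrl.move_ptp((.45,.03,.2),ori(.018,np.radians(60),1))
T=wristT(ctrl); im=ctrl.read_camera("wrist"); np.save("T10.npy",T)
g=np.clip((im/255.)**.6*255*1.3,0,255).astype(np.uint8)
cv2.imwrite("pics/w10z.png",cv2.resize(g[140:290,180:360,::-1],None,fx=3.9,fy=3.9,interpolation=cv2.INTER_CUBIC))
print(ctrl.read_t())
E
```

```text
27.6667
```

View pics/w10z.png

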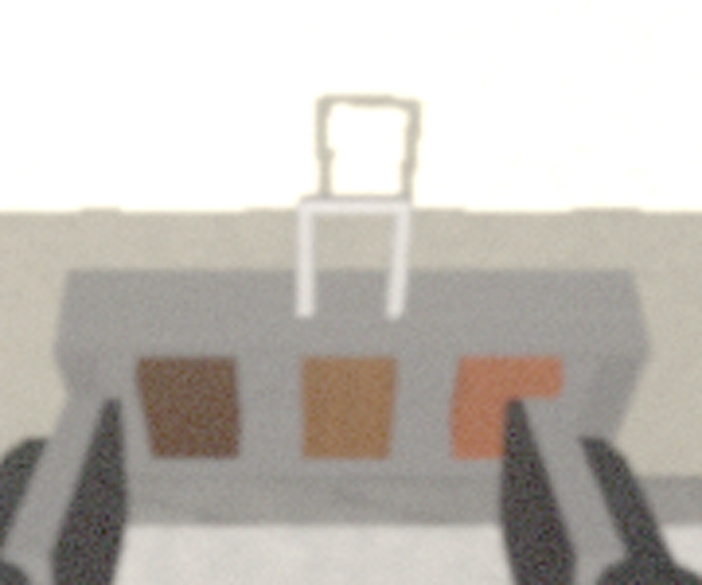

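```bash
python3 - <<'E'
from cell import ctrl
from h import *
T=np.load("T10.npy");w=ctrl.camera_info("wrist")
a=lambda x,y:(x/3.9+180-.5,y/3.9+140-.5)
for n,p,z in (("bar",(355,205),.05),("legR",(307,205),.05),("legL",(401,205),.05),("faceBotR",(70,270),.03),("faceBotL",(632,270),.03),("edgeU",(355,476),.115)):
    print(n,onz(w,*a(*p),z,T))
E
```

```text
bar [0.5728 0.0444 0.05  ]
legR [0.5731 0.0298 0.05  ]
legL [0.5725 0.0584 0.05  ]
faceBotR [ 0.633  -0.0533  0.03  ]
faceBotL [0.629  0.1452 0.03  ]
edgeU [0.6219 0.0452 0.115 ]
```

The same-view comparison gives 84.8 mm of bar travel and 85.8 mm of tray face travel, so the tray is fully out. The arm is clear, so I'll hand in.

```bash
python3 - <<'E'
from cell import ctrl
print(ctrl.read_ft_force(),ctrl.read_t(),ctrl.sign_off())
E
```

```text
the job is handed in; nothing more can be done
[-0.1270947   0.89271597 -0.20249087] 27.6667 None
```

The tray is drawn out to its stop and the hook is back on the mat. I handed the job in at 27.7 s of the 64 s allowed.

**What I did:**
- **Finding the loop:** I looked under the board with the wrist camera and found the loop about 35 mm behind the edge and about 15 mm left of the bridge's middle.
- **Catching it:** I gripped the hook near the back of its handle, passed the tip over the bar and lowered it into the hole without touching anything. I then felt for the bar, and contact came after 21 mm, where I expected about 17 mm.
- **Drawing it out:** I pulled at 0.04 m/s until the force rose at the stop. A second gentle pull moved nothing further. I then released the loop, lifted the hook clear and set it down where I had picked it up.

**Last checks:**
- **Tray:** two pictures from the same wrist pose show the bar moved 84.8 mm and the tray's front face 85.8 mm. The arm travelled 84.4 mm from first contact.
- **Hook:** it stands on its handle on the mat, at the same place and height as before.
- **Bystanders:** they look unmoved in the scene picture, but I compared them by eye and did not measure them.
- **Forces:** wrist readings I printed during the approach and pull were about 5.5 N or less. The pull was set to stop at a 12 N change.
- **Arm:** it was clear of everything at hand-in.

**Disagreement:** the side and scene cameras disagreed on the bridge's corners by about 10 mm sideways. I used the wrist view, which matched the given sizes. No check failed.

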